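Gauge a sample tube and hold it up slanted

ROBOT

A 6-joint arm with a two-finger parallel gripper is mounted at the origin on a cart in front of the work surface, level with it; the furniture and walls round the work are solid. World frame = base frame: x ahead of the robot, y to its left, z up, the work surface at z = 0. Lengths are in mm, angles in rad, forces in N, time in s.
With the tool pointing down it reaches from about 350 to 775 mm from the base axis. Payload 7.3 kg.
Tool frame: the origin (TCP) lies midway between the tips of the shut fingers; the grasp point (between the pads) lies 19 mm behind it; x points along the fingers, z is the direction in which the jaws open and shut, and the axes are right-handed (so a half turn about x gives the same grasp; the last joint's range is limited). The gripper opens to 92 mm and grips with 3 to 60 N. Pads are 19 mm wide; open, the fingers measure 130 mm over their backs; the gripper's body (75 mm by 190 mm) begins 47 mm behind the grasp point.
Start: joints at [1.056, 0.342, 1.524, -0, 1.275, -0.146], TCP at [189.247, 489.725, 226.741] pointing down, gripper open.
Joint ranges: [-2.53, 2.53], [-0.77, 2.02], [0.04, 2.7], [-1, 4.14], [0.28, 2.66], [-3.11, 3.11]. Speed limits (rad/s): [2.57, 2.57, 3.14, 3.14, 3.14, 3.14].

INTERFACE

Orientations are given as [roll, pitch, yaw] about the fixed x, y, z axes, in that order (R = Rz(yaw) Ry(pitch) Rx(roll)).
In Python, from plant import monitor, optics, close_job gives the robot as it stands.
- The arm moves only by the tool send_rows, never from a script. Its argument "commands" is a list that holds one entry, the list of rows, each a list of 5 numbers: the shift along the tool's x, y, z in m, then the turn about the tool's x in degrees, then the finger opening in m, from 0 to 0.0918. A call has 1 to 10 rows; each row shifts and turns the pose as measured when the row begins, along the tool's axes as they then stand; what a row does not reach is not made up. A row lasts 1/12 s, in which the tool goes at most 41.7 mm and 7.16 degrees, less where a joint would pass 70% of its speed; a pose out of reach is approached as far as the arm can. A call with a gripper value outside its range is refused whole. The fingers move at their own pace and stop on an object; the grip force is fixed at half the most. Time passes only in rows, so rows that do not move let the fingers close. It gives the time, the measured TCP pose, the force and the opening at its end, in the units of the state.
- monitor.get_obs(): the state, without advancing time (a new reading comes with each control period).
- optics.capture(name): name is "scene" or "top" or "wrist"; returns a dict with "color" (480x640x3 uint8, blue, green, red), "camera_matrix" (3x3 intrinsics, pixels), "camera_from_world" (4x4, takes a point from world to camera coordinates); the wrist camera has in their place "T_tool_cam" (4x4, takes a point from camera to tool coordinates, whose origin is the TCP and whose axes are the tool frame's). Camera axes: x right, y down, z forward; pixel columns grow to the right and rows downward; lengths in mm; the calibration is good to about 2 mm. A picture is of the moment at which its call begins: read the wrist's pose just before it. There is no depth.
- close_job(): hands the job in, once; it reports no verdict.
The state is a dict: "time": time; "joint_positions": joint angles; "dq": joint speeds; "tau": joint torques, N m; "tool_pos": TCP position; "tcp_rot": TCP orientation; "contact_force": force on the tool from outside, world axes, zero at the start; "moment": the same for the moment, N m; "grip_width": finger opening in mm.
Only numpy, scipy, OpenCV 4.12 (cv2) and the standard library are available. Lean on these libraries where they do the work, as an engineer would, in place of code of your own. Each camera call takes 0.05 s, during which the arm holds its last target.

TASK

Check the purple-capped tube that stands in the blue socket of the bench gauge: slide the moving jaw, the one with the orange tab, gently shut until it bears on the tube, keep it there a moment, then slide it well back open. Then draw the tube up out of the socket, tip it to a slant of about 45 degrees and finish while still holding it so in the fingers, motionless, clear of the gauge and about 20 cm above the bench. Leave the timer, the dish and the bottle where they are.

Things in the scene. Friction and masses are not known exactly. Their poses are not given: they have to be found in the camera images.
- gauge: fixed bench gauge, placed and turned anyhow. Grey base 70x225x10 mm (own x -35..35, y -45..180). Origin on the bench under the socket's centre, z up, y along the rail from socket to orange tab. Blue socket 40x40 mm, top 50 mm up; bore 22.4 mm wide, 34 mm deep, floor 16 mm up. Fixed steel jaw on the -y side: 20 mm wide in x, 58 to 84 mm up, face 11.2 mm from the socket axis
- gauge_slide (a joint): slide of the moving jaw, m: 0 = fully open, grows as the jaw goes toward the tube (gauge's -y). It meets the tube in the socket at about 0.034 to 0.038 (the tube gives about 1 mm until it meets the fixed jaw). Starts at 0 to 0.018; friction about 1.5 N, no spring, stays where left. Well back open: below 0.020
- slide_tab (a point): centre of the top of the orange tab that slides the moving jaw, 102 mm above the bench. Upright plate 12 mm thick along the gauge's y, 24 mm wide along its x, free for 48 mm below its top; 140 mm from the socket axis when fully open, 105 mm at slide value 0.035
- jaw_face (a point): centre of the flat face of the moving steel jaw, 71 mm above the bench; the jaw is 20 mm wide in x and reaches from 58 to 84 mm above the bench, like the aluminium block that carries it, and moves with joint gauge_slide. Press it on the tube gently: never more than 40 N
- cap_tube: sample tube with purple cap, 102 mm long, about 30 g (20 to 45 g); origin at the centre of its foot, z along the tube to the cap. Body diameter 20.4 mm; cap diameter 24.4 mm over the top 23 mm. At the start it stands upright in the socket with its foot 16 mm and its top 117 mm above the bench
- tube_mid (a point): middle of the tube, on its axis, 51 mm from the foot
- timer: white timer on the open bench near the gauge, 62 x 66 x 18 mm, bystander, not to be disturbed; origin under its centre
- petri: round dish, 62 mm across and 15 mm high, bystander, not to be disturbed; origin under its centre
- bottle: small white bottle with orange cap, 46 x 46 x 92 mm, bystander, not to be disturbed; origin under its centre
Things that resemble listed ones, but are neither listed nor needed, are in the scene too. Of the things that look like the cap_tube, the larger one is meant.

How it is judged:
By the outcome, as a careful person would: the job done as asked, in the order asked, and still so for the second after the job is handed in, while the arm keeps its last pose, push and grip.
It also fails if it takes over 42 s, if anything falls off the work surface, if the arm or the gripper's body presses on something with over 40 N, if the wrist force passes 120 N, or if a joint passes its speed limit or range.

## Working session

There is one attempt and no reset: what is moved stays moved. The work goes in short steps, Python scripts to look and compute and a tool call to move; the robot and the scene stay as the last step left them, time stands still between calls to the robot, and variables do not carry over. Pictures are saved under pics/ and viewed, and the job is handed in when it is done.

Besides the shell and the picture viewer there is one more tool, called after "Emit:" as name([rows], argument=value, ...), one row to a line, values as JSON. send_rows: Moves the arm, as the interface text tells. Its arguments: {"type":"object","properties":{"commands":{"type":"array","items":{"type":"array","items":{"type":"array","items":{"type":"number"}}}}},"required":["commands"]}

```bash
ls; mkdir -p pics
python3 - <<'E'
from plant import monitor, optics
import cv2,numpy as np
print(monitor.get_obs())
for n in ["scene","top","wrist"]:
    d=optics.capture(n); cv2.imwrite(f"pics/{n}0.png",d["color"])
    print(n,{k:np.round(v,3).tolist() for k,v in d.items() if k!="color"})
E
```

```text
pics
{'time': 0.0, 'joint_positions': array([ 1.05602033e+00,  3.42762584e-01,  1.52502801e+00,  7.13693527e-06,
        1.27540033e+00, -1.45999377e-01]), 'dq': array([-0.00109629,  0.00051668,  0.00049798, -0.00017551,  0.00182091,
       -0.00047494]), 'tau': array([-1.77945174e-03, -4.31232190e+01, -2.44211984e+01,  7.16698333e-02,
        5.59657509e-02, -1.19008469e-04]), 'tool_pos': array([189.02060633, 489.34950696, 226.02044187]), 'tcp_rot': array([ 2.99132338,  1.56919804, -2.0898443 ]), 'contact_force': array([-0.82129854,  0.60572844, -0.02476448]), 'moment': array([-0.03382399,  0.0136127 ,  0.01938957]), 'grip_width': 92.00710854749401}
scene {'camera_matrix': [[452.495, 0.0, 325.371], [0.0, 452.495, 233.12], [0.0, 0.0, 1.0]], 'camera_from_world': [[0.766, -0.642, -0.021, -440.591], [-0.416, -0.471, -0.778, 342.118], [0.49, 0.605, -0.628, 684.859], [0.0, 0.0, 0.0, 1.0]]}
top {'camera_matrix': [[567.88, 0.0, 319.759], [0.0, 567.88, 236.338], [0.0, 0.0, 1.0]], 'camera_from_world': [[0.004, -1.0, -0.017, 50.82], [-0.989, -0.002, -0.15, 590.564], [0.15, 0.017, -0.989, 1362.152], [0.0, 0.0, 0.0, 1.0]]}
wrist {'camera_matrix': [[393.427, 0.0, 315.225], [0.0, 393.427, 237.448], [0.0, 0.0, 1.0]], 'T_tool_cam': [[0.001, -0.311, 0.95, -158.247], [-0.0, -0.95, -0.311, 85.407], [1.0, 0.0, -0.001, 0.504], [0.0, 0.0, 0.0, 1.0]]}
```

View pics/scene0.png

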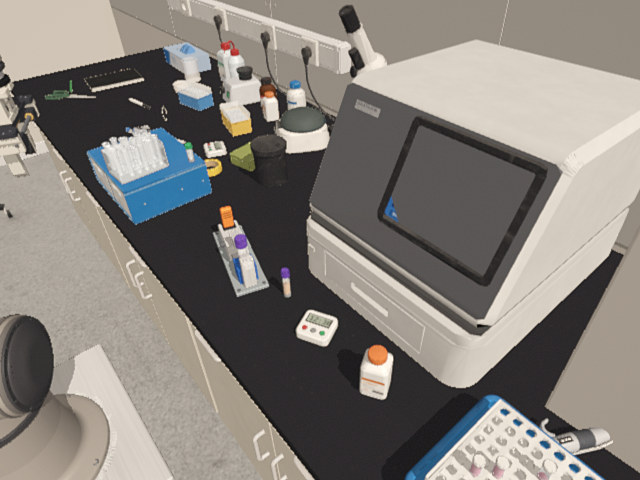

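View pics/top0.png

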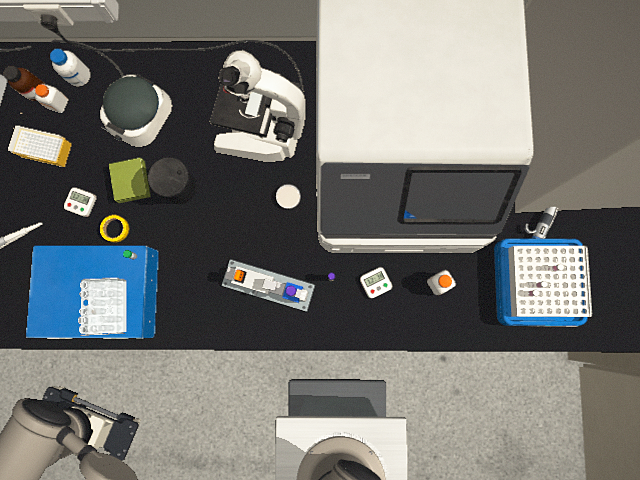

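View pics/wrist0.png

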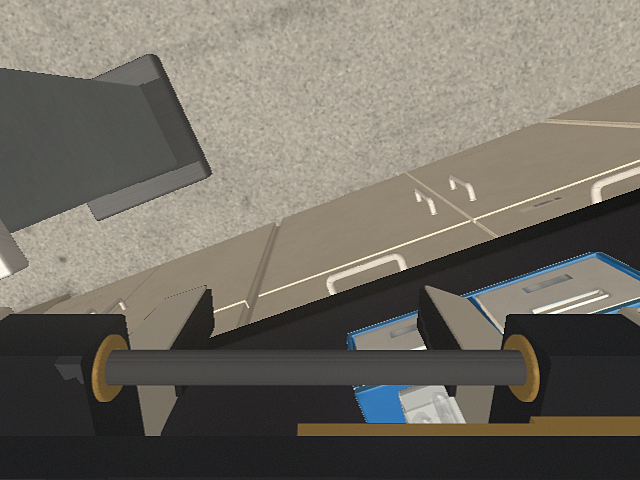

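```bash
cat > h.py <<'E'
import numpy as np,cv2
from plant import monitor,optics
from scipy.spatial.transform import Rotation as R
def cap(n):
    if n!="wrist":
        d=optics.capture(n); return d["color"],np.array(d["camera_matrix"]),np.array(d["camera_from_world"])
    o=monitor.get_obs(); d=optics.capture(n)
    T=np.eye(4);T[:3,:3]=R.from_euler('xyz',o["tcp_rot"]).as_matrix();T[:3,3]=o["tool_pos"]
    return d["color"],np.array(d["camera_matrix"]),np.linalg.inv(T@np.array(d["T_tool_cam"]))
def proj(p,K,E):
    p=np.atleast_2d(p); c=p@E[:3,:3].T+E[:3,3]; q=c@K.T; return q[:,:2]/q[:,2:]
def ray(u,K,E,z):
    d=E[:3,:3].T@np.linalg.solve(K,[u[0],u[1],1.]); c=-E[:3,:3].T@E[:3,3]
    return c+d*(z-c[2])/d[2]
def crop(img,x0,y0,x1,y1,s,name):
    c=cv2.resize(img[y0:y1,x0:x1],None,fx=s,fy=s,interpolation=cv2.INTER_CUBIC); cv2.imwrite(f"pics/{name}.png",c)
E
python3 - <<'E'
from h import *
i,K,E=cap("top"); crop(i,210,250,350,320,5,"topc")
print(ray((291,291),K,E,117),ray((238,272),K,E,102),ray((331,276),K,E,60))
i,K,E=cap("scene"); crop(i,200,195,320,305,5,"scenec")
E
```

```text
[451.25717393 117.3657233  117.        ] [496.36997737 244.07564136 102.        ] [490.91928273  24.55707231  60.        ]
```

View pics/topc.png

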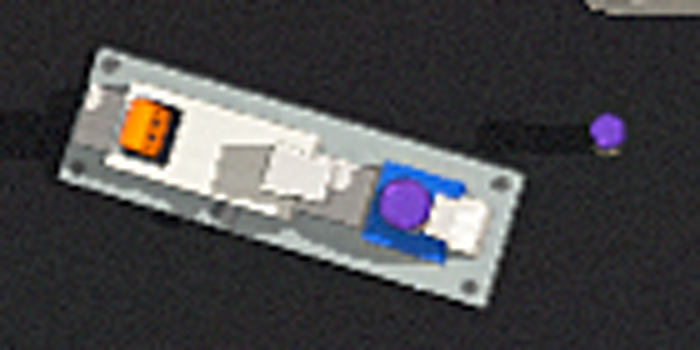

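View pics/scenec.png

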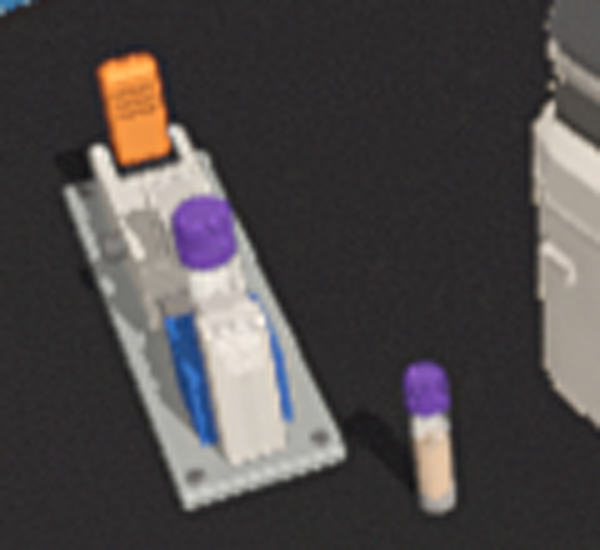

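Run:
```python
from h import *
i,K,E=cap("top")
px=np.array([(100,48),(525,178),(487,307),(60,178)])/5+[210,250]
P=np.array([ray(p,K,E,10) for p in px]); print(P.round(1))
c=P.mean(0); yd=(P[0]+P[3]-P[1]-P[2])[:2]; yd/=np.linalg.norm(yd); print("yaw of y",np.degrees(np.arctan2(yd[1],yd[0])))
o=c[:2]-67.5*yd; xd=np.array([yd[1],-yd[0]])
print("origin",o,"yd",yd,"xd",xd, "len",np.linalg.norm(P[0]-P[1]),np.linalg.norm(P[0]-P[3]))
cap_=ray(np.array((405,204))/5+[210,250],K,E,117); tab=ray(np.array((146,128))/5+[210,250],K,E,102)
print(cap_,tab,(tab[:2]-o)@yd,(tab[:2]-o)@xd,(cap_[:2]-o)@yd,(cap_[:2]-o)@xd, (tab[:2]-cap_[:2])@yd)
i,K,E=cap("scene")
g=lambda x,y,z:np.r_[o+x*xd+y*yd,z]
pts=[g(0,0,117),g(35,-45,10),g(-35,-45,10),g(35,180,10),g(-35,180,10),g(0,130,102)]
for a,b in zip(pts,proj(pts,K,E)): print(a.round(1),((b-[200,195])*5).round(0))
```

```text
[[535.8 280.1  10. ]
 [470.8  64.5  10. ]
 [406.6  83.1  10. ]
 [470.1 298.4  10. ]]
yaw of y 73.38421075954986
origin [451.5025463  116.83647511] yd [0.28595245 0.95824381] xd [ 0.95824381 -0.28595245] len 225.16047132672054 68.26415349119947
[451.7192732  117.37111153 117.        ] [487.87591122 241.02124633 102.        ] 129.40034093030096 -0.6563872578417659 0.5742856187511299 0.05479662163567543 128.82605531154982
[451.5 116.8 117. ] [196. 211.]
[472.2  63.7  10. ] [341. 448.]
[405.1  83.7  10. ] [178. 499.]
[536.5 279.3  10. ] [201. 149.]
[469.4 299.3  10. ] [ 59. 186.]
[488.7 241.4 102. ] [125.  69.]
```

```bash
cat >> h.py <<'E'
O=np.array([451.5,117.0]); YD=np.array([0.286,0.958]); XD=np.array([0.958,-0.286])
def st():
    o=monitor.get_obs(); M=R.from_euler('xyz',o["tcp_rot"]).as_matrix(); return o,M
def rel(target):  # world target TCP (mm)-> tool shift in m
    o,M=st(); return (M.T@(np.array(target)-o["tool_pos"])/1000).round(4)
E
python3 - <<'E'
from h import *
o,M=st(); print(M.round(3)); 
z=M[:,2]; print("tool z yaw",np.degrees(np.arctan2(z[1],z[0])),"gauge x yaw",np.degrees(np.arctan2(XD[1],XD[0])))
tab=np.r_[O+129*YD,200]; print(tab,rel(tab))
i,K,E=cap("top")
for p in [(320,250),(320,240)]:
  for zz in (0,150,300): print(p,zz,ray(p,K,E,zz).round())
i,K,E=cap("scene")
for p in [(312,268),(450,390)]: print(p,ray(p,K,E,0).round())
E
```

```text
[[-0.    -0.933  0.36 ]
 [-0.     0.36   0.933]
 [-1.     0.    -0.   ]]
tool z yaw 68.86979017428808 gauge x yaw -16.62239613740642
[488.394 240.582 200.   ] [ 0.0266 -0.3689 -0.1244]
(320, 250) 0 [562.  52.   0.]
(320, 250) 150 [543.  50. 150.]
(320, 250) 300 [524.  47. 300.]
(320, 240) 0 [588.  53.   0.]
(320, 240) 150 [566.  50. 150.]
(320, 240) 300 [544.  48. 300.]
(312, 268) [579.  51.   0.]
(450, 390) [ 568. -335.    0.]
```

Emit:
send_rows([
  [[0, -0.036, -0.012, 0, 0.09], [0, -0.036, -0.012, 0, 0.09], [0, -0.036, -0.012, 0, 0.09], [0, -0.036, -0.012, 0, 0.09], [0, -0.036, -0.012, 0, 0.09], [0, -0.036, -0.012, 0, 0.09], [0, -0.036, -0.012, 0, 0.09], [0, -0.036, -0.012, 0, 0.09], [0, -0.036, -0.012, 0, 0.09], [0, -0.036, -0.012, 0, 0.09]],
])

```text
time: 1.28
tool_pos: [489.0, 244.0, 226.8]
tcp_rot: [0.231, 1.567, 1.448]
contact_force: [0.5, 0.8, 0.1]
grip_width: 89.9
```

Emit:
send_rows([
  [[0, 0, 0, 7.1, 0.09], [0, 0, 0, 7.1, 0.09], [0, 0, 0, 7.1, 0.09], [0, 0, 0, 7.1, 0.09], [0, 0, 0, 7.1, 0.09], [0, 0, 0, 7.1, 0.09], [0, 0, 0, 7.1, 0.09], [0, 0, 0, 7.1, 0.09], [0, 0, 0, 7.1, 0.09], [0, 0, 0, 7.1, 0.09]],
])

```text
time: 2.12
tool_pos: [497.0, 235.1, 225.2]
tcp_rot: [0.893, 1.568, 0.854]
contact_force: [0.2, -0.5, -0.6]
grip_width: 89.8
```

```bash
cat >> h.py <<'E'
def rep():
    o,M=st(); z=M[:,2]; p=o["tool_pos"]
    print("t",round(o["time"],2),"tcp",p.round(1),"yaw",np.degrees(np.arctan2(z[1],z[0])).round(2),"gx,gy",((p[:2]-O)@XD).round(1),((p[:2]-O)@YD).round(1),"F",o["contact_force"].round(1),"w",round(o["grip_width"],1),"down",M[:,0].round(3))
E
python3 - <<'E'
from h import *
rep(); print(rel(np.r_[O+129*YD,200]))
print(monitor.get_obs()["joint_positions"].round(2))
E
```

```text
t 2.12 tcp [497.  235.1 225.2] yaw -2.21 gx,gy 9.8 126.2 F [ 0.2 -0.5 -0.6] w 89.8 down [ 0.002  0.002 -1.   ]
[ 0.0252  0.0051 -0.0088]
[0.3  0.39 1.46 0.   1.29 0.34]
```

Emit:
send_rows([
  [[0, 0.002, -0.004, 7.1, 0.09], [0, 0.001, -0.004, 7.1, 0.09], [0, 0, 0, 0, 0.09]],
])

```text
time: 2.37
tool_pos: [489.2, 238.9, 225.1]
tcp_rot: [1.184, 1.568, 0.891]
contact_force: [0.0, 0.1, 0.4]
grip_width: 90.1
```

Run:
```python
from h import *
rep(); i,K,E=cap("wrist"); cv2.imwrite("pics/w1.png",i)
for y in(125,129,133): print(y,proj(np.r_[O+y*YD,102],K,E).round())
```

```text
t 2.37 tcp [489.2 238.9 225.1] yaw -16.79 gx,gy 1.3 127.5 F [0.  0.1 0.4] w 90.1 down [ 0.002  0.002 -1.   ]
125 [[314. 232.]]
129 [[314. 227.]]
133 [[314. 222.]]
```

View pics/w1.png

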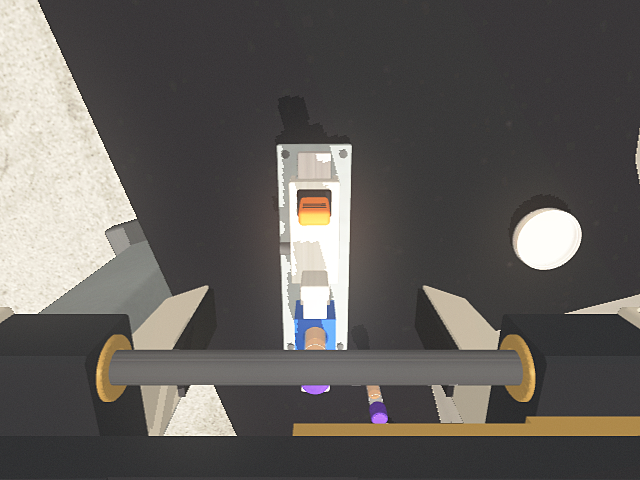

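Run:
```python
from h import *
i,K,E=cap("wrist"); crop(i,265,135,365,355,3.6,"w1c".replace("w1c","w1c")); crop(i,280,170,350,240,8,"w1d")
```

```text
(no output)
```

View pics/w1c.png

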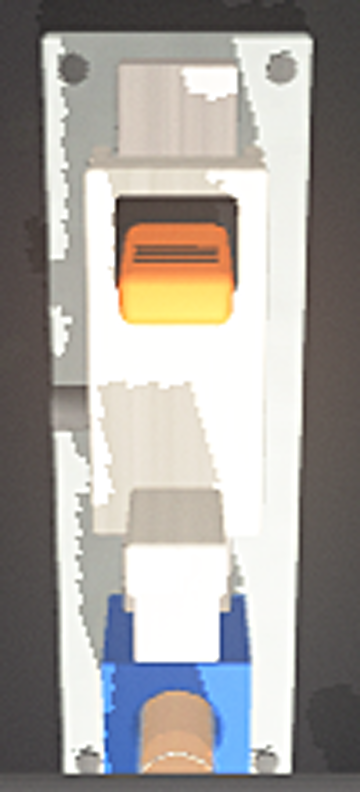

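View pics/w1d.png

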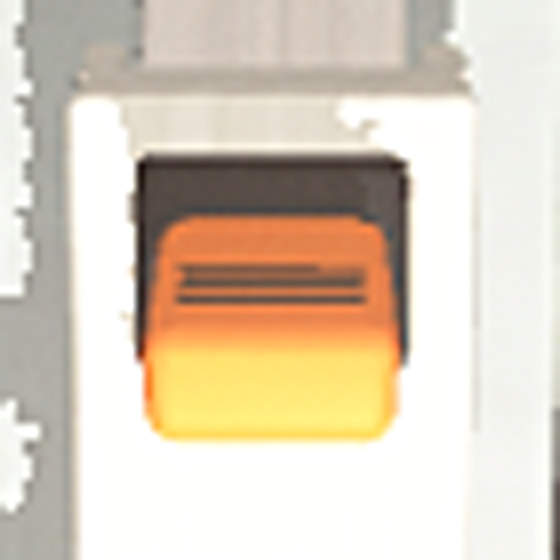

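Run:
```python
from h import *
i,K,E=cap("wrist")
def g(p,z):
    P=ray(p,K,E,z); d=P[:2]-O; return (d@XD).round(1),(d@YD).round(1)
print("tab",g((314,218.6),102),g((314,212.5),102),g((314,224.8),102))
for p in [(42,35),(312,35)]: print(g((265+p[0]/3.6,135+p[1]/3.6),10))
for p in [(126,548),(232,548)]: print("block top edge",g((265+p[0]/3.6,135+p[1]/3.6),84))
print(g((265+175/3.6,135+655/3.6),84))
```

```text
tab (np.float64(0.4), np.float64(135.4)) (np.float64(0.4), np.float64(140.1)) (np.float64(0.5), np.float64(130.6))
(np.float64(-34.4), np.float64(181.1))
(np.float64(35.1), np.float64(181.4))
block top edge (np.float64(-11.0), np.float64(71.1))
block top edge (np.float64(13.6), np.float64(71.2))
(np.float64(0.5), np.float64(43.2))
```

Emit:
send_rows([
  [[0.02, 0.007, -0.001, 0, 0.06], [0.04, 0, 0, 0, 0.05], [0.04, 0, 0, 0, 0.05], [0.03, 0, 0, 0, 0.05], [0.015, 0, 0, 0, 0.05], [0, 0, 0, 0, 0.05]],
])

```text
time: 3.02
tool_pos: [495.8, 246.7, 77.9]
tcp_rot: [0.643, 1.558, 0.377]
contact_force: [-1.2, 0.2, -0.1]
grip_width: 54.6
```

Run:
```python
from h import *
rep(); i,K,E=cap("wrist"); cv2.imwrite("pics/w2.png",i)
```

```text
t 3.02 tcp [495.8 246.7  77.9] yaw -15.24 gx,gy 5.3 136.9 F [-1.2  0.2 -0.1] w 54.6 down [ 0.012  0.005 -1.   ]
```

View pics/w2.png

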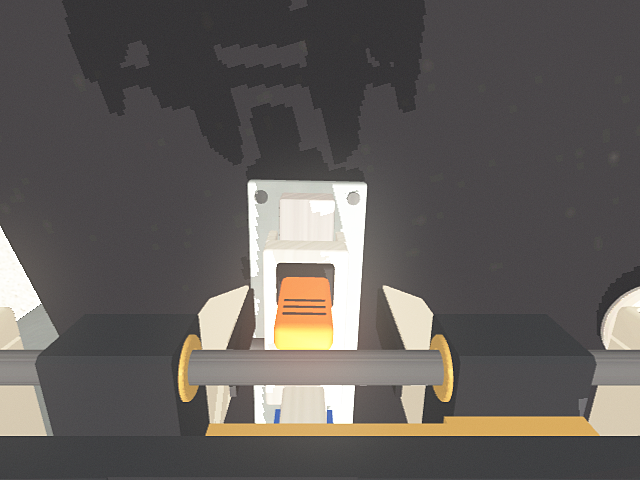

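Emit:
send_rows([
  [[0.004, -0.002, -0.004, 1.4, 0.05], [0.003, 0, -0.001, 0, 0.05], [0, 0, 0, 0, 0.045]],
])

```text
time: 3.32
tool_pos: [492.9, 246.9, 74.8]
tcp_rot: [0.649, 1.551, 0.359]
contact_force: [-0.8, -1.2, 0.5]
grip_width: 47.2
```

Run:
```python
from h import *
rep(); i,K,E=cap("wrist"); cv2.imwrite("pics/w3.png",i)
```

```text
t 3.32 tcp [492.9 246.9  74.8] yaw -16.65 gx,gy 2.5 136.2 F [-0.8 -1.2  0.5] w 47.2 down [ 0.019  0.007 -1.   ]
```

View pics/w3.png

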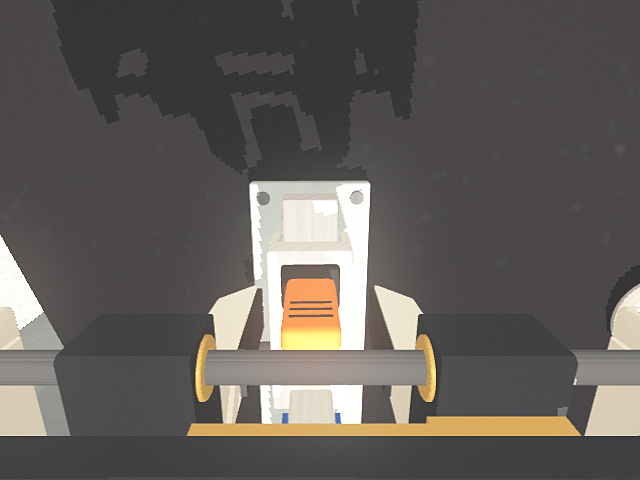

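Emit:
send_rows([
  [[0.004, -0.002, -0.003, 0, 0.04], [0, 0, 0, 0, 0.03], [0, 0, 0, 0, 0.022], [0, 0, 0, 0, 0.022], [0, 0, 0, 0, 0.022]],
])

```text
time: 3.78
tool_pos: [490.8, 246.4, 73.7]
tcp_rot: [0.645, 1.545, 0.356]
contact_force: [1.5, 0.8, -2.9]
grip_width: 23.9
```

Run:
```python
from h import *
rep()
```

```text
t 3.78 tcp [490.8 246.4  73.7] yaw -16.59 gx,gy 0.6 135.2 F [ 1.5  0.8 -2.9] w 23.9 down [ 0.024  0.009 -1.   ]
```

Emit:
send_rows([
  [[0, -0.005, 0, 0, 0.02], [0, -0.005, 0, 0, 0.02], [0, -0.005, 0, 0, 0.02], [0, -0.005, 0, 0, 0.02]],
])

```text
time: 4.12
tool_pos: [485.1, 227.2, 73.7]
tcp_rot: [0.699, 1.543, 0.41]
contact_force: [0.5, 1.1, 0.9]
grip_width: 24.2
```

Run:
```python
from h import *
rep(); i,K,E=cap("wrist"); cv2.imwrite("pics/w4.png",i)
```

```text
t 4.12 tcp [485.1 227.2  73.7] yaw -16.56 gx,gy 0.7 115.2 F [0.5 1.1 0.9] w 24.2 down [ 0.025  0.011 -1.   ]
```

View pics/w4.png

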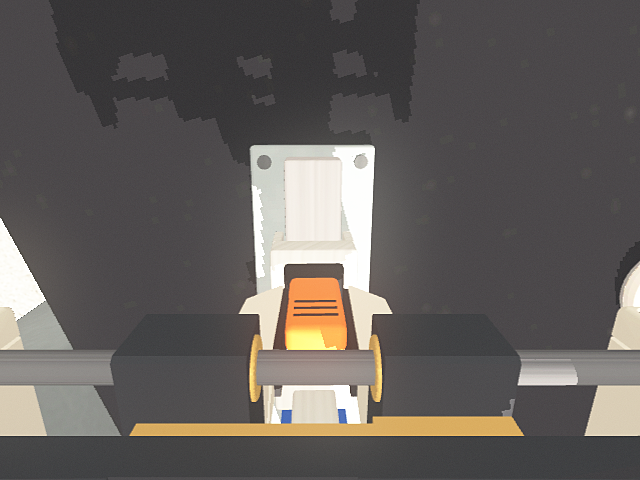

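Emit:
send_rows([
  [[0, -0.003, 0, 0, 0.02], [0, -0.002, 0, 0, 0.02], [0, -0.001, 0, 0, 0.02], [0, 0, 0, 0, 0.02]],
])

```text
time: 4.5
tool_pos: [482.7, 219.0, 73.7]
tcp_rot: [0.686, 1.544, 0.396]
contact_force: [1.3, 1.5, 0.3]
grip_width: 23.7
```

Run:
```python
from h import *
rep()
```

```text
t 4.5 tcp [482.7 219.   73.7] yaw -16.64 gx,gy 0.7 106.7 F [1.3 1.5 0.3] w 23.7 down [ 0.025  0.01  -1.   ]
```

Emit:
send_rows([
  [[0, -0.001, 0, 0, 0.02], [0, 0, 0, 0, 0.02]],
])

```text
time: 4.67
tool_pos: [482.4, 217.9, 73.7]
tcp_rot: [0.683, 1.544, 0.393]
contact_force: [0.2, -0.5, 0.6]
grip_width: 24.2
```

Emit:
send_rows([
  [[0, -0.001, 0, 0, 0.02], [0, 0, 0, 0, 0.02]],
])

```text
time: 4.83
tool_pos: [482.1, 217.2, 73.7]
tcp_rot: [0.69, 1.544, 0.4]
contact_force: [0.7, 0.9, 0.7]
grip_width: 24.0
```

Run:
```python
from h import *
rep()
```

```text
t 4.83 tcp [482.1 217.2  73.7] yaw -16.62 gx,gy 0.7 104.8 F [0.7 0.9 0.7] w 24.0 down [ 0.025  0.01  -1.   ]
```

Emit:
send_rows([
  [[0, -0.001, 0, 0, 0.02], [0, 0, 0, 0, 0.02]],
])

```text
time: 5.0
tool_pos: [482.2, 217.2, 73.7]
tcp_rot: [0.731, 1.542, 0.441]
contact_force: [0.5, 0.5, -0.4]
grip_width: 23.9
```

Emit:
send_rows([
  [[0, -0.001, 0, 0, 0.02], [0, 0, 0, 0, 0.02]],
])

```text
time: 5.17
tool_pos: [482.2, 217.2, 73.7]
tcp_rot: [0.764, 1.541, 0.474]
contact_force: [0.6, 0.7, -0.3]
grip_width: 24.0
```

Run:
```python
from h import *
rep()
i,K,E=cap("wrist"); crop(i,220,130,400,440,2,"w5")
i,K,E=cap("scene"); crop(i,200,195,300,305,6,"s5")
```

```text
t 5.17 tcp [482.2 217.2  73.7] yaw -16.61 gx,gy 0.7 104.8 F [ 0.6  0.7 -0.3] w 24.0 down [ 0.026  0.014 -1.   ]
```

View pics/s5.png

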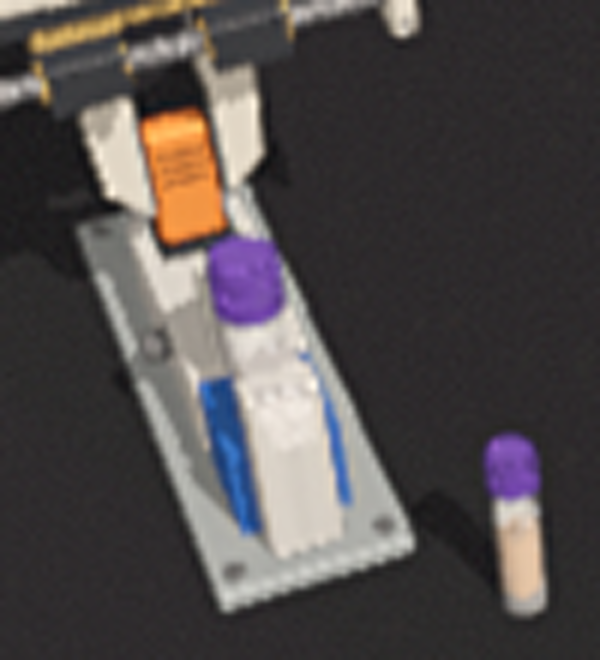

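Emit:
send_rows([
  [[0, -0.002, 0, 0, 0.02], [0, -0.002, 0, 0, 0.02]],
])

```text
time: 5.43
tool_pos: [482.2, 217.0, 73.7]
tcp_rot: [0.884, 1.535, 0.593]
contact_force: [3.2, 15.8, -5.6]
grip_width: 23.9
```

Run:
```python
from h import *
rep(); print(monitor.get_obs()["moment"].round(2))
```

```text
t 5.43 tcp [482.2 217.   73.7] yaw -16.69 gx,gy 0.8 104.6 F [ 3.2 15.8 -5.6] w 23.9 down [ 0.03   0.02  -0.999]
[2.35 0.24 0.33]
```

View pics/w5.png

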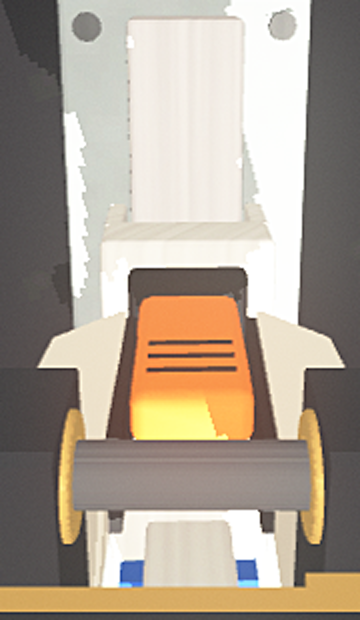

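Emit:
send_rows([
  [[0, -0.0015, 0, 0, 0.02], [0, -0.0015, 0, 0, 0.02], [0, -0.0015, 0, 0, 0.02], [0, -0.0015, 0, 0, 0.02]],
])

```text
time: 5.77
tool_pos: [482.2, 217.2, 73.7]
tcp_rot: [0.986, 1.525, 0.696]
contact_force: [3.9, 11.5, -3.6]
grip_width: 23.9
```

Run:
```python
from h import *
rep(); print(monitor.get_obs()["moment"].round(2))
```

```text
t 5.77 tcp [482.2 217.2  73.7] yaw -16.63 gx,gy 0.8 104.8 F [ 3.9 11.5 -3.6] w 23.9 down [ 0.035  0.03  -0.999]
[1.5  0.46 0.4 ]
```

Emit:
send_rows([
  [[0, -0.0012, 0, 0, 0.02], [0, -0.0012, 0, 0, 0.02], [0, -0.0012, 0, 0, 0.02], [0, -0.0012, 0, 0, 0.02], [0, -0.0012, 0, 0, 0.02]],
])

```text
time: 6.18
tool_pos: [482.3, 217.3, 73.7]
tcp_rot: [1.039, 1.515, 0.752]
contact_force: [2.9, 9.8, -2.9]
grip_width: 24.0
```

Run:
```python
from h import *
rep()
```

```text
t 6.18 tcp [482.3 217.3  73.7] yaw -16.46 gx,gy 0.8 104.9 F [ 2.9  9.8 -2.9] w 24.0 down [ 0.041  0.038 -0.998]
```

Emit:
send_rows([
  [[0, 0.003, 0, 0, 0.02], [0.0002, 0.005, 0, 0, 0.02], [0.0002, 0.005, 0, 0, 0.02], [0.0002, 0.005, 0, 0, 0.02], [0.0002, 0.005, 0, 0, 0.02], [0.0002, 0.005, 0, 0, 0.02], [0, 0.003, 0, 0, 0.02], [0, 0, 0, 0, 0.02]],
])

```text
time: 6.85
tool_pos: [491.0, 246.7, 73.6]
tcp_rot: [0.995, 1.522, 0.71]
contact_force: [0.8, -0.6, 3.4]
grip_width: 23.9
```

Run:
```python
from h import *
rep()
i,K,E=cap("wrist"); crop(i,200,100,420,440,1.7,"w6")
```

```text
t 6.85 tcp [491.  246.7  73.6] yaw -16.36 gx,gy 0.7 135.6 F [ 0.8 -0.6  3.4] w 23.9 down [ 0.037  0.032 -0.999]
```

View pics/w6.png

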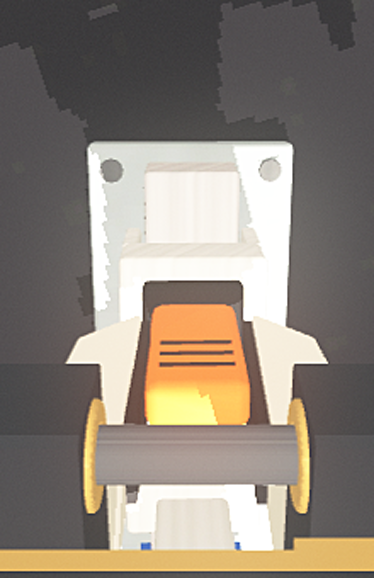

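Emit:
send_rows([
  [[0, 0, 0, 0, 0.04], [0, 0, 0, 0, 0.06], [0, 0, 0, 0, 0.06], [-0.03, 0, 0, 0, 0.06], [-0.03, 0, 0, 0, 0.06], [-0.02, 0, 0, 0, 0.06], [0, 0, 0, 0, 0.06]],
])

```text
time: 7.48
tool_pos: [487.0, 244.4, 154.8]
tcp_rot: [1.051, 1.522, 0.764]
contact_force: [1.3, 0.3, -0.5]
grip_width: 59.4
```

Run:
```python
from h import *
rep()
i,K,E=cap("top"); crop(i,210,250,350,320,5,"t7")
i,K,E=cap("wrist"); cv2.imwrite("pics/w7.png",i)
for y in(125,129,133): print(y,proj(np.r_[O+y*YD,102],K,E).round())
```

```text
t 7.48 tcp [487.  244.4 154.8] yaw -16.48 gx,gy -2.4 132.3 F [ 1.3  0.3 -0.5] w 59.4 down [ 0.035  0.034 -0.999]
125 [[319. 280.]]
129 [[319. 273.]]
133 [[319. 267.]]
```

View pics/w7.png

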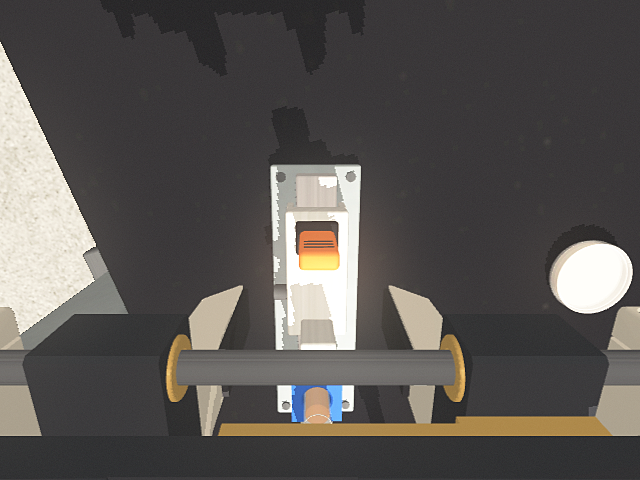

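Emit:
send_rows([
  [[0, -0.034, 0.001, 0, 0.06], [0, -0.034, 0.001, 0, 0.06], [0, -0.034, 0.001, 0, 0.06], [0, -0.028, 0, 0, 0.06], [0, 0, 0, 0, 0.06], [0, 0, 0, 0, 0.06]],
])

```text
time: 8.08
tool_pos: [445.7, 114.6, 137.8]
tcp_rot: [1.323, 1.534, 1.038]
contact_force: [0.3, 0.3, 0.4]
grip_width: 60.2
```

Run:
```python
from h import *
rep()
i,K,E=cap("wrist"); cv2.imwrite("pics/w8.png",i)
print(proj(np.r_[O,117],K,E).round())
i,K,E=cap("scene"); crop(i,190,170,310,290,5,"s8")
```

```text
t 8.08 tcp [445.7 114.6 137.8] yaw -16.34 gx,gy -4.8 -3.9 F [0.3 0.3 0.4] w 60.2 down [ 0.019  0.032 -0.999]
[[326. 282.]]
```

View pics/w8.png

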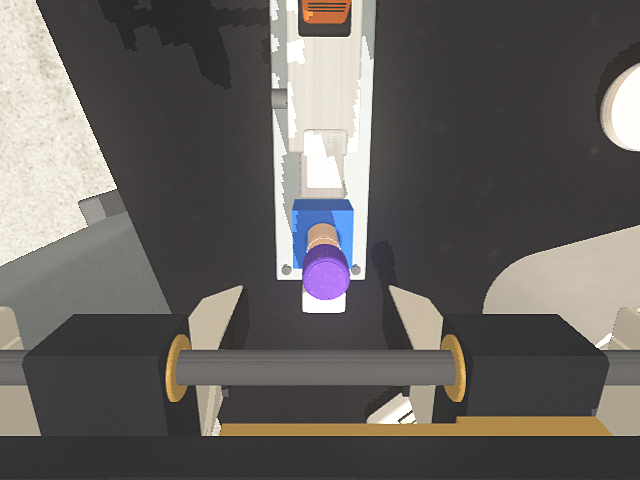

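View pics/s8.png

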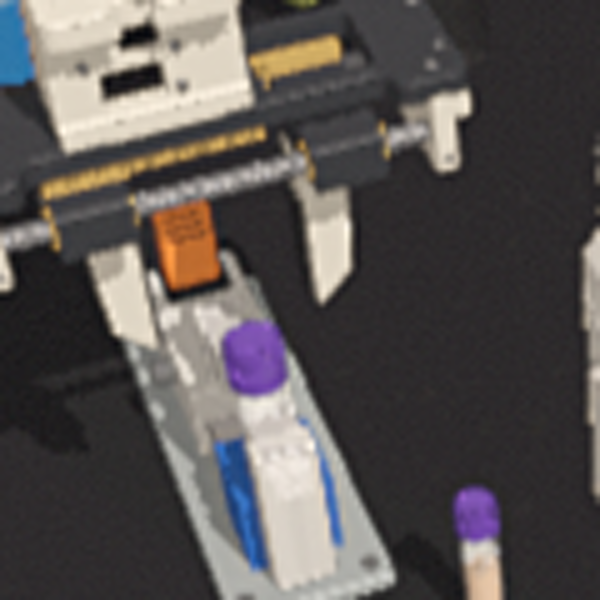

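View pics/t7.png

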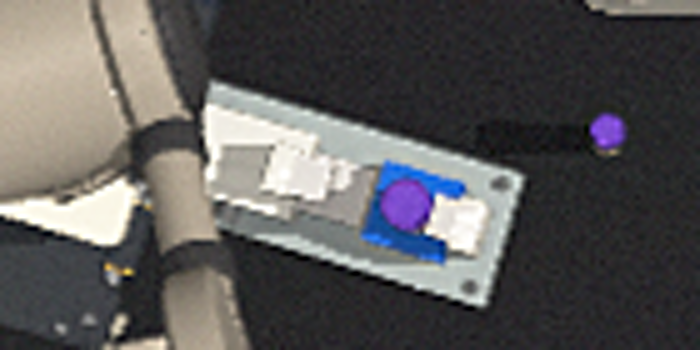

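Emit:
send_rows([
  [[0.02, 0.003, 0.003, 0, 0.05], [0.02, 0, 0, 0, 0.045], [0.008, 0, 0, 0, 0.045], [0, 0, 0, 0, 0.045]],
])

```text
time: 8.52
tool_pos: [452.9, 122.9, 88.2]
tcp_rot: [1.265, 1.531, 0.986]
contact_force: [0.8, 0.5, -0.2]
grip_width: 45.4
```

Run:
```python
from h import *
rep(); print(rel(np.r_[O+0.3*XD+0.5*YD,87]))
i,K,E=cap("wrist"); cv2.imwrite("pics/w9.png",i)
```

```text
t 8.52 tcp [452.9 122.9  88.2] yaw -16.02 gx,gy -0.3 6.1 F [ 0.8  0.5 -0.2] w 45.4 down [ 0.022  0.033 -0.999]
[ 0.001  -0.0056  0.0006]
```

View pics/w9.png

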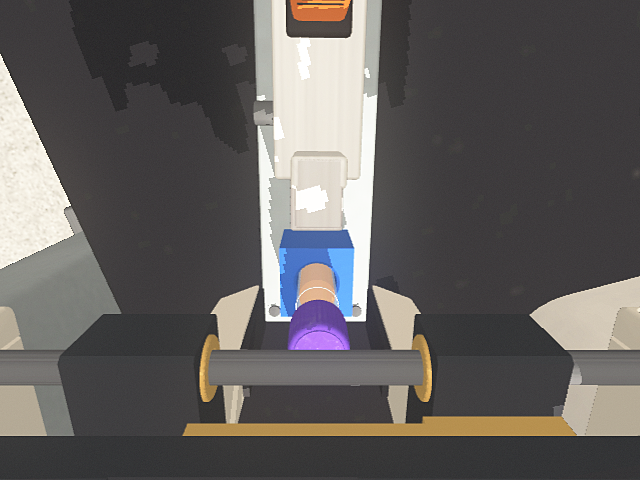

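Emit:
send_rows([
  [[0.001, -0.0055, 0.0006, 0.5, 0.045], [0, 0, 0, 0, 0.045], [0, 0, 0, 0, 0.035], [0, 0, 0, 0, 0.022], [0, 0, 0, 0, 0.018], [0, 0, 0, 0, 0.018], [0, 0, 0, 0, 0.018]],
])

```text
time: 9.15
tool_pos: [453.9, 118.1, 90.8]
tcp_rot: [1.178, 1.527, 0.89]
contact_force: [-0.7, 0.1, -0.4]
grip_width: 24.1
```

Run:
```python
from h import *
rep(); 
i,K,E=cap("wrist"); cv2.imwrite("pics/w10.png",i)
```

```text
t 9.15 tcp [453.9 118.1  90.8] yaw -16.5 gx,gy 2.0 1.7 F [-0.7  0.1 -0.4] w 24.1 down [ 0.027  0.034 -0.999]
```

View pics/w10.png

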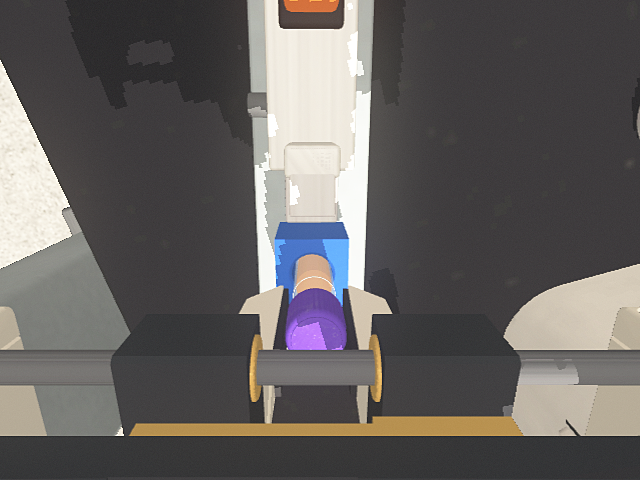

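Emit:
send_rows([
  [[-0.008, 0.0003, 0.0001, 0, 0.018], [-0.01, 0.0004, 0.0002, 0, 0.018], [-0.01, 0.0004, 0.0002, 0, 0.018], [-0.007, 0.0003, 0.0001, 0, 0.018], [0, 0, 0, 0, 0.018]],
])

```text
time: 9.62
tool_pos: [454.1, 118.2, 128.8]
tcp_rot: [1.175, 1.527, 0.887]
contact_force: [0.0, -0.0, -0.2]
grip_width: 23.9
```

Run:
```python
from h import *
rep(); 
i,K,E=cap("wrist"); cv2.imwrite("pics/w11.png",i)
i,K,E=cap("scene"); crop(i,190,170,310,290,5,"s11")
```

```text
t 9.62 tcp [454.1 118.2 128.8] yaw -16.51 gx,gy 2.2 1.9 F [ 0.  -0.  -0.2] w 23.9 down [ 0.028  0.034 -0.999]
```

View pics/w11.png

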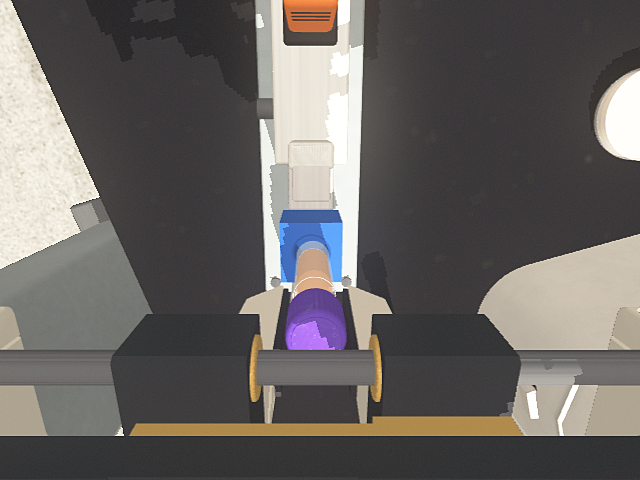

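View pics/s11.png

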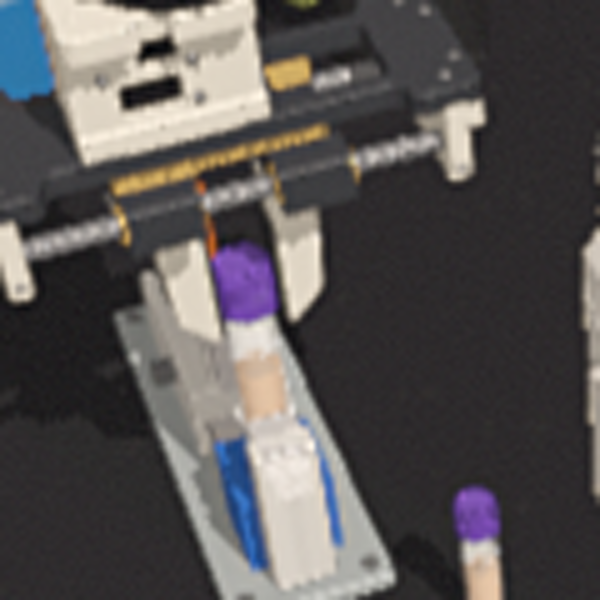

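Emit:
send_rows([
  [[-0.0002, -0.005, 0, 0, 0.018], [-0.0002, -0.005, 0, 0, 0.018], [-0.0002, -0.005, 0, 0, 0.018], [-0.0002, -0.005, 0, 0, 0.018]],
])

```text
time: 10.05
tool_pos: [447.6, 100.3, 127.3]
tcp_rot: [1.252, 1.524, 0.964]
contact_force: [1.3, 4.4, -0.5]
grip_width: 23.3
```

Run:
```python
from h import *
rep(); 
i,K,E=cap("wrist"); cv2.imwrite("pics/w12.png",i)
i,K,E=cap("scene"); crop(i,190,170,310,290,5,"s12")
```

```text
t 10.05 tcp [447.6 100.3 127.3] yaw -16.52 gx,gy 1.0 -17.2 F [ 1.3  4.4 -0.5] w 23.3 down [ 0.027  0.039 -0.999]
```

View pics/s12.png

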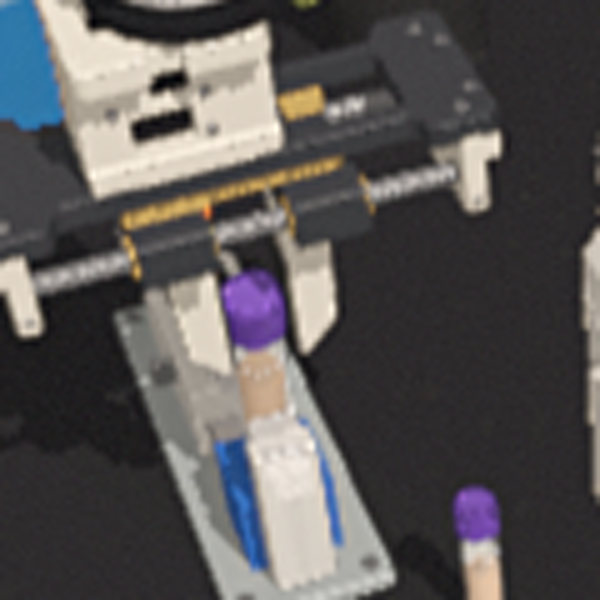

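View pics/w12.png

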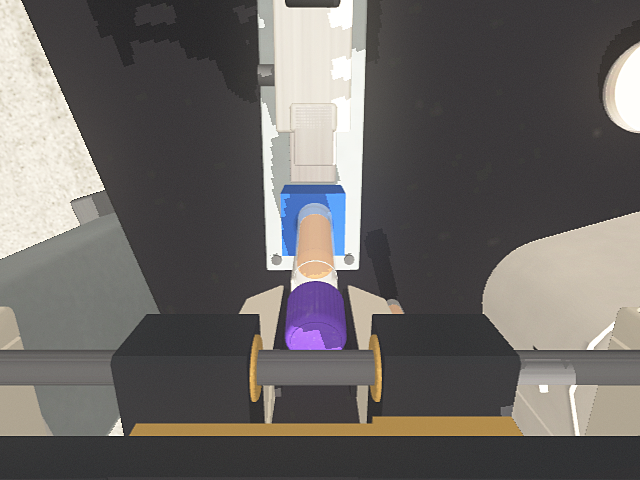

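Emit:
send_rows([
  [[-0.0004, -0.005, 0, 0, 0.018], [-0.0004, -0.005, 0, 0, 0.018], [-0.0004, -0.005, 0, 0, 0.018], [-0.0004, -0.005, 0, 0, 0.018], [-0.0004, -0.005, 0, 0, 0.018], [-0.0004, -0.005, 0, 0, 0.018]],
])

```text
time: 10.65
tool_pos: [438.0, 69.6, 127.0]
tcp_rot: [1.297, 1.524, 1.007]
contact_force: [0.5, 3.1, -0.2]
grip_width: 23.4
```

Run:
```python
from h import *
rep(); 
i,K,E=cap("wrist"); cv2.imwrite("pics/w13.png",i)
i,K,E=cap("scene"); crop(i,190,170,310,290,5,"s13")
```

```text
t 10.65 tcp [438.   69.6 127. ] yaw -16.6 gx,gy 0.6 -49.2 F [ 0.5  3.1 -0.2] w 23.4 down [ 0.025  0.039 -0.999]
```

View pics/s13.png

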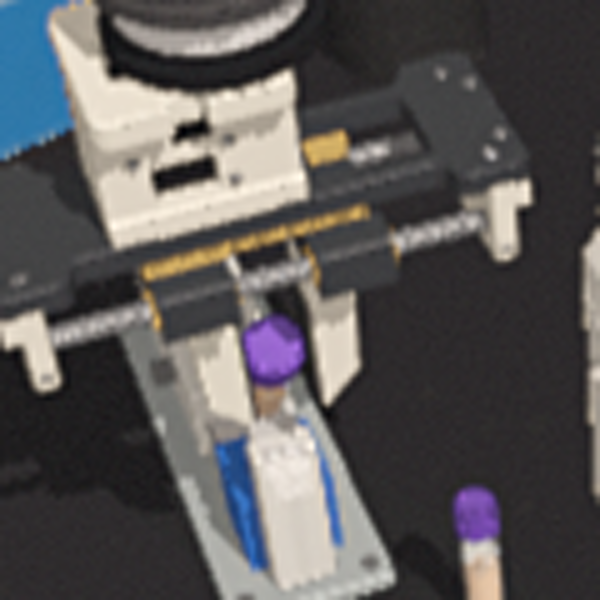

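View pics/w13.png

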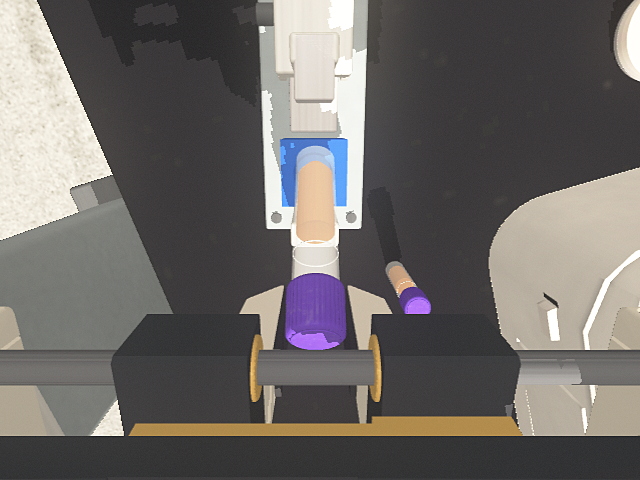

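```bash
cat >> h.py <<'E'
def tubepred(K,E,o,M,th,L0=94):
    G=o["tool_pos"]-19*M[:,0]
    y=np.r_[YD,0];x=np.r_[XD,0];z=np.array([0,0,1.])
    a=-np.sin(th)*y+np.cos(th)*z; n=np.cos(th)*y+np.sin(th)*z
    F=G-L0*a; t=np.linspace(0,2*np.pi,36)
    ring=lambda s,r:F+s*a+r*(np.cos(t)[:,None]*n+np.sin(t)[:,None]*x)
    return [proj(ring(s,r),K,E) for s,r in((0,8),(0,10.2),(79,12.2),(102,12.2))],F,F+51*a
E
python3 - <<'E'
from h import *
o,M=st(); i,K,E=cap("wrist")
for d in range(20,56,5):
    r,F,m=tubepred(K,E,o,M,np.radians(d)); print(d,[(q[:,1].min().round(),q[:,1].max().round(),q[:,0].mean().round()) for q in r],F.round())
E
```

```text
20 [(np.float64(197.0), np.float64(220.0), np.float64(314.0)), (np.float64(194.0), np.float64(223.0), np.float64(314.0)), (np.float64(283.0), np.float64(323.0), np.float64(316.0)), (np.float64(325.0), np.float64(366.0), np.float64(317.0))] [447.  99.  58.]
25 [(np.float64(186.0), np.float64(208.0), np.float64(314.0)), (np.float64(182.0), np.float64(211.0), np.float64(314.0)), (np.float64(282.0), np.float64(319.0), np.float64(316.0)), (np.float64(329.0), np.float64(365.0), np.float64(317.0))] [449. 106.  61.]
30 [(np.float64(174.0), np.float64(196.0), np.float64(314.0)), (np.float64(171.0), np.float64(199.0), np.float64(314.0)), (np.float64(282.0), np.float64(316.0), np.float64(316.0)), (np.float64(332.0), np.float64(363.0), np.float64(317.0))] [451. 113.  65.]
35 [(np.float64(163.0), np.float64(185.0), np.float64(315.0)), (np.float64(160.0), np.float64(188.0), np.float64(315.0)), (np.float64(283.0), np.float64(312.0), np.float64(316.0)), (np.float64(336.0), np.float64(362.0), np.float64(317.0))] [453. 120.  69.]
40 [(np.float64(152.0), np.float64(174.0), np.float64(315.0)), (np.float
[... 255 characters left out ...]
at64(138.0), np.float64(165.0), np.float64(315.0)), (np.float64(284.0), np.float64(305.0), np.float64(316.0)), (np.float64(343.0), np.float64(358.0), np.float64(317.0))] [456. 132.  80.]
50 [(np.float64(131.0), np.float64(152.0), np.float64(315.0)), (np.float64(128.0), np.float64(154.0), np.float64(315.0)), (np.float64(286.0), np.float64(302.0), np.float64(316.0)), (np.float64(346.0), np.float64(355.0), np.float64(317.0))] [458. 137.  86.]
55 [(np.float64(122.0), np.float64(141.0), np.float64(315.0)), (np.float64(119.0), np.float64(143.0), np.float64(315.0)), (np.float64(288.0), np.float64(299.0), np.float64(317.0)), (np.float64(349.0), np.float64(353.0), np.float64(317.0))] [459. 142.  92.]
```

Emit:
send_rows([
  [[-0.0003, -0.005, 0, 0, 0.018], [-0.0003, -0.004, 0, 0, 0.018], [0, -0.001, 0, 0, 0.018]],
])

```text
time: 11.05
tool_pos: [435.1, 59.1, 127.5]
tcp_rot: [1.279, 1.525, 0.99]
contact_force: [-0.8, 1.3, 2.2]
grip_width: 23.4
```

Run:
```python
from h import *
rep(); 
o,M=st(); i,K,E=cap("wrist")
for d in range(40,52,2):
    r,F,m=tubepred(K,E,o,M,np.radians(d)); print(d,[(q[:,1].min().round(),q[:,1].max().round()) for q in r])
crop(i,230,80,400,400,1.85,"w14")
```

```text
t 11.05 tcp [435.1  59.1 127.5] yaw -16.6 gx,gy 0.9 -60.1 F [-0.8  1.3  2.2] w 23.4 down [ 0.025  0.038 -0.999]
40 [(np.float64(152.0), np.float64(174.0)), (np.float64(149.0), np.float64(176.0)), (np.float64(283.0), np.float64(309.0)), (np.float64(339.0), np.float64(360.0))]
42 [(np.float64(148.0), np.float64(169.0)), (np.float64(145.0), np.float64(172.0)), (np.float64(284.0), np.float64(307.0)), (np.float64(341.0), np.float64(359.0))]
44 [(np.float64(144.0), np.float64(165.0)), (np.float64(141.0), np.float64(167.0)), (np.float64(284.0), np.float64(306.0)), (np.float64(342.0), np.float64(358.0))]
46 [(np.float64(140.0), np.float64(160.0)), (np.float64(136.0), np.float64(163.0)), (np.float64(285.0), np.float64(305.0)), (np.float64(343.0), np.float64(357.0))]
48 [(np.float64(135.0), np.float64(156.0)), (np.float64(132.0), np.float64(158.0)), (np.float64(285.0), np.float64(303.0)), (np.float64(345.0), np.float64(356.0))]
50 [(np.float64(131.0), np.float64(152.0)), (np.float64(128.0), np.float64(154.0)), (np.float64(286.0), np.float64(302.0)), (np.float64(346.0), np.float64(355.0))]
```

View pics/w14.png

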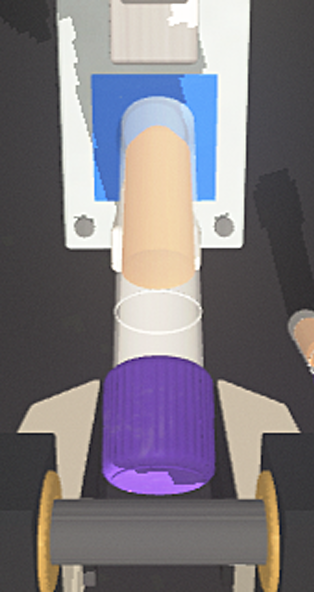

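Emit:
send_rows([
  [[-0.006, 0, 0, 0, 0.018], [-0.01, 0.0004, 0.0001, 0, 0.018], [-0.012, 0.0004, 0.0001, 0, 0.018], [-0.012, 0.0004, 0.0001, 0, 0.018], [-0.012, 0.0004, 0, 0, 0.018], [-0.012, 0.0004, 0, 0, 0.018], [-0.01, 0.0004, 0, 0, 0.018], [-0.006, 0, 0, 0, 0.018], [0, 0, 0, 0, 0.018]],
])

```text
time: 11.85
tool_pos: [430.8, 55.3, 211.7]
tcp_rot: [1.381, 1.536, 1.093]
contact_force: [0.7, -0.2, -1.4]
grip_width: 23.6
```

Emit:
send_rows([
  [[0, 0, -0.006, 0, 0.018], [0, 0, -0.01, 0, 0.018], [0, 0, -0.01, 0, 0.018], [0, 0, -0.01, 0, 0.018], [0, 0, -0.006, 0, 0.018], [0, 0, 0, 0, 0.018], [0, 0, 0, 0, 0.018]],
])

```text
time: 12.43
tool_pos: [382.9, 68.4, 208.9]
tcp_rot: [1.548, 1.539, 1.261]
contact_force: [0.6, -0.0, 0.4]
grip_width: 23.6
```

Run:
```python
from h import *
rep(); 
o,M=st(); i,K,E=cap("wrist")
cv2.imwrite("pics/w15.png",i)
j,Ks,Es=cap("scene"); crop(j,190,150,330,290,4,"s15")
for L0 in (92,94,98):
  for d in range(40,52,3):
    r,F,m=tubepred(K,E,o,M,np.radians(d),L0); print(L0,d,[(q[:,1].min().round(),q[:,1].max().round()) for q in r],m.round())
crop(i,230,80,400,400,1.85,"w15c")
```

```text
t 12.43 tcp [382.9  68.4 208.9] yaw -16.46 gx,gy -51.8 -66.1 F [ 0.6 -0.   0.4] w 23.6 down [ 0.01   0.03  -0.999]
92 40 [(np.float64(153.0), np.float64(175.0)), (np.float64(150.0), np.float64(177.0)), (np.float64(288.0), np.float64(312.0)), (np.float64(345.0), np.float64(364.0))] [390.  93. 197.]
92 43 [(np.float64(147.0), np.float64(168.0)), (np.float64(144.0), np.float64(171.0)), (np.float64(289.0), np.float64(310.0)), (np.float64(347.0), np.float64(363.0))] [391.  95. 198.]
92 46 [(np.float64(141.0), np.float64(162.0)), (np.float64(138.0), np.float64(164.0)), (np.float64(290.0), np.float64(308.0)), (np.float64(349.0), np.float64(362.0))] [391.  96. 199.]
92 49 [(np.float64(135.0), np.float64(155.0)), (np.float64(132.0), np.float64(158.0)), (np.float64(291.0), np.float64(307.0)), (np.float64(351.0), np.float64(360.0))] [392.  98. 201.]
94 40 [(np.float64(151.0), np.float64(172.0)), (np.float64(148.0), np.float64(175.0)), (np.float64(283.0), np.float64(308.0)), (np.float64(340.0), np.float64(359.0))] [391.  94. 195.]
94 43 [(np.float64(144.0), np.float64(165.0)), (np.float64(141.0)
[... 522 characters left out ...]
64(167.0)), (np.float64(142.0), np.float64(169.0)), (np.float64(275.0), np.float64(300.0)), (np.float64(329.0), np.float64(350.0))] [391.  97. 192.]
98 43 [(np.float64(139.0), np.float64(160.0)), (np.float64(135.0), np.float64(162.0)), (np.float64(275.0), np.float64(298.0)), (np.float64(331.0), np.float64(349.0))] [392.  99. 194.]
98 46 [(np.float64(132.0), np.float64(153.0)), (np.float64(129.0), np.float64(155.0)), (np.float64(275.0), np.float64(296.0)), (np.float64(333.0), np.float64(347.0))] [392. 100. 195.]
98 49 [(np.float64(125.0), np.float64(146.0)), (np.float64(122.0), np.float64(149.0)), (np.float64(276.0), np.float64(294.0)), (np.float64(335.0), np.float64(346.0))] [393. 102. 197.]
```

View pics/w15c.png

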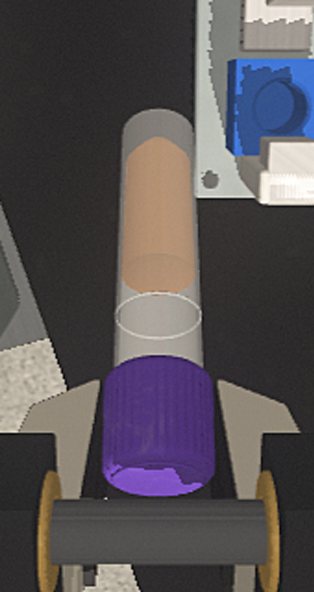

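View pics/s15.png

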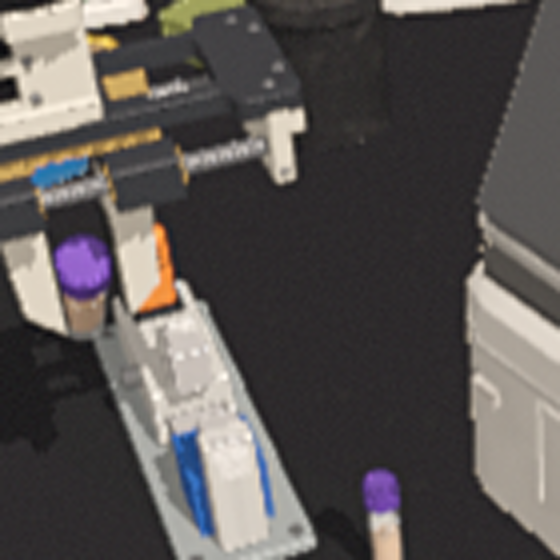

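Emit:
send_rows([
  [[0, 0, 0, 0, 0.018], [0, 0, 0, 0, 0.018], [0, 0, 0, 0, 0.018], [0, 0, 0, 0, 0.018], [0, 0, 0, 0, 0.018], [0, 0, 0, 0, 0.018], [0, 0, 0, 0, 0.018], [0, 0, 0, 0, 0.018]],
])

```text
time: 13.2
tool_pos: [385.1, 67.8, 208.9]
tcp_rot: [1.526, 1.539, 1.237]
contact_force: [-0.1, 1.0, -0.6]
grip_width: 23.5
```

Run:
```python
from h import *
from scipy.optimize import least_squares
rep(); 
o,M=st(); i,K,E=cap("wrist")
crop(i,280,125,350,185,8,"w16a"); crop(i,270,260,360,360,6,"w16b")
crop(i,230,80,400,400,1.85,"w16c")
d,Kt,Et=cap("top"); crop(d,250,240,390,340,5,"t16")
```

```text
t 13.2 tcp [385.1  67.8 208.9] yaw -16.52 gx,gy -49.6 -66.1 F [-0.1  1.  -0.6] w 23.5 down [ 0.01   0.03  -0.999]
```

View pics/w16a.png

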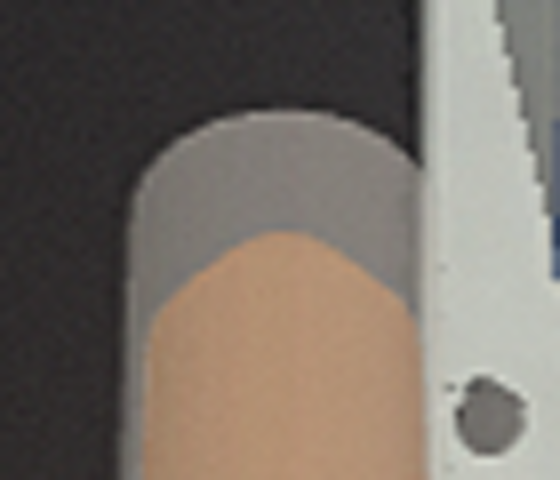

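View pics/w16b.png

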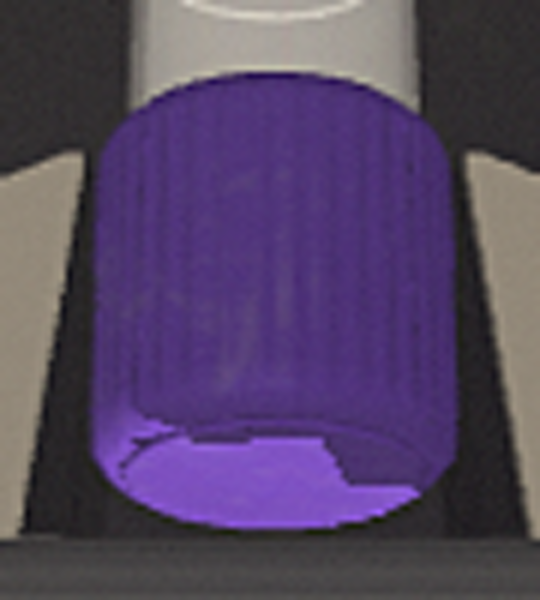

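View pics/t16.png

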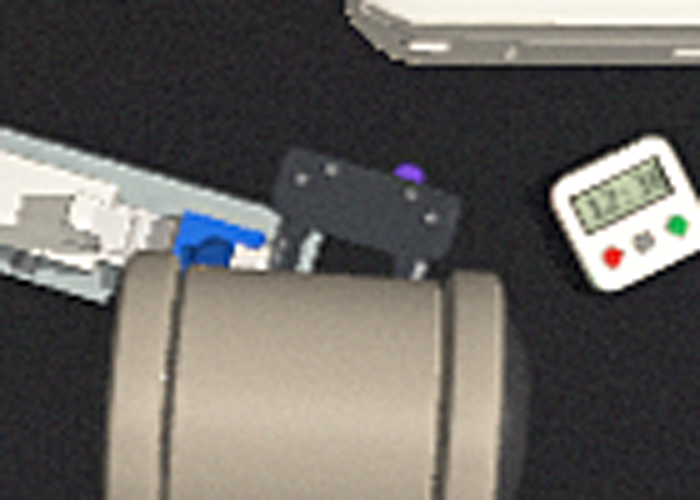

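Run:
```python
from h import *
from scipy.optimize import least_squares
o,M=st(); i,K,E=cap("wrist")
def f(p,free=True):
    r,F,m=tubepred(K,E,o,M,p[0],p[1])
    return [r[1][:,1].min()-138.5,r[2][:,1].min()-272,r[3][:,1].min()-330,r[3][:,1].max()-348]
s=least_squares(f,[.75,95]); print(np.degrees(s.x[0]),s.x[1],s.fun.round(1),tubepred(K,E,o,M,*s.x)[1:])
# allow camera v offset
g=lambda p:np.array(f(p[:2]))-p[2]
s=least_squares(g,[.75,95,0]); print(np.degrees(s.x[0]),s.x[1:],s.fun.round(1))
```

```text
41.433778908203614 98.49703114009498 [-0.3  1.6 -1.2  0.1] (array([403.46923767, 129.67857125, 154.00175584]), array([393.81689411,  97.34659526, 192.23752994]))
40.0406402830128 [95.18660423  7.77708694] [-0.5  1.  -1.2  0.7]
```

Emit:
send_rows([
  [[0, 0.004, 0.008, 0, 0.018], [0, 0.004, 0.01, 0, 0.018], [0, 0.004, 0.01, 0, 0.018], [0, 0.004, 0.01, 0, 0.018], [0, 0.003, 0.008, 0, 0.018], [0, 0, 0.002, 0, 0.018], [0, 0, 0, 0, 0.018]],
])

```text
time: 13.93
tool_pos: [443.3, 73.1, 209.5]
tcp_rot: [1.471, 1.538, 1.183]
contact_force: [-1.1, 0.4, -1.2]
grip_width: 23.6
```

Run:
```python
from h import *
rep(); print(rel(np.r_[O+.8*XD-45*YD,128]))
```

```text
t 13.93 tcp [443.3  73.1 209.5] yaw -16.52 gx,gy 4.7 -44.4 F [-1.1  0.4 -1.2] w 23.6 down [ 0.012  0.03  -0.999]
[ 0.0814 -0.0032 -0.0042]
```

Emit:
send_rows([
  [[0.006, -0.001, -0.002, 0, 0.018], [0.012, -0.001, -0.002, 0, 0.018], [0.012, -0.001, -0.001, 0, 0.018], [0.012, -0.001, -0.001, 0, 0.018], [0.012, 0, 0, 0, 0.018], [0.006, 0, 0, 0, 0.018], [0, 0, 0, 0, 0.018]],
])

```text
time: 14.52
tool_pos: [433.8, 72.6, 145.2]
tcp_rot: [1.522, 1.539, 1.234]
contact_force: [0.4, 1.3, -0.2]
grip_width: 23.1
```

Run:
```python
from h import *
rep(); print(rel(np.r_[O+.8*XD-45*YD,128]))
i,K,E=cap("wrist"); cv2.imwrite("pics/w17.png",i)
```

```text
t 14.52 tcp [433.8  72.6 145.2] yaw -16.51 gx,gy -4.3 -47.6 F [ 0.4  1.3 -0.2] w 23.1 down [ 0.011  0.03  -0.999]
[0.0173 0.002  0.005 ]
```

View pics/w17.png

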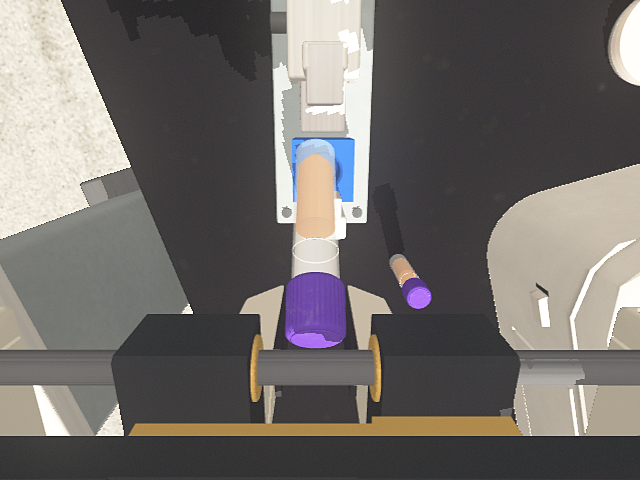

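Emit:
send_rows([
  [[0.004, 0.003, 0.004, 0, 0.018], [0.008, 0.001, 0.001, 0, 0.018], [0.005, 0, 0, 0, 0.018], [0, 0, 0, 0, 0.018]],
])

```text
time: 14.9
tool_pos: [442.0, 75.9, 129.1]
tcp_rot: [1.396, 1.537, 1.107]
contact_force: [-0.3, 0.4, -1.2]
grip_width: 23.5
```

Run:
```python
from h import *
rep()
```

```text
t 14.9 tcp [442.   75.9 129.1] yaw -16.51 gx,gy 2.6 -42.1 F [-0.3  0.4 -1.2] w 23.5 down [ 0.015  0.03  -0.999]
```

Now push on to about y = -68 so it settles near 45 degrees after spring-back.

Emit:
send_rows([
  [[-0.0001, -0.005, -0.0005, 0, 0.018], [-0.0001, -0.005, -0.0005, 0, 0.018], [-0.0001, -0.005, 0, 0, 0.018], [-0.0001, -0.005, 0, 0, 0.018], [0, -0.004, 0, 0, 0.018], [0, -0.001, 0, 0, 0.018]],
])

```text
time: 15.4
tool_pos: [434.0, 50.7, 129.3]
tcp_rot: [1.36, 1.534, 1.072]
contact_force: [0.6, 2.6, 0.9]
grip_width: 23.6
```

Run:
```python
from h import *
rep()
i,K,E=cap("wrist"); crop(i,230,80,400,400,1.85,"w18")
```

```text
t 15.4 tcp [434.   50.7 129.3] yaw -16.52 gx,gy 2.2 -68.5 F [0.6 2.6 0.9] w 23.6 down [ 0.017  0.032 -0.999]
```

View pics/w18.png

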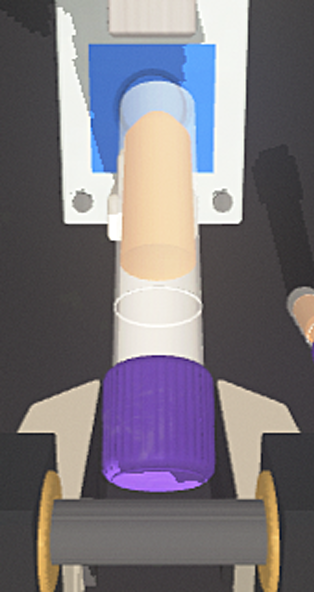

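Emit:
send_rows([
  [[-0.006, 0, 0, 0, 0.018], [-0.01, 0.0004, 0, 0, 0.018], [-0.012, 0.0004, 0, 0, 0.018], [-0.012, 0.0004, 0, 0, 0.018], [-0.012, 0.0004, 0, 0, 0.018], [-0.012, 0.0004, 0, 0, 0.018], [-0.012, 0.0004, 0, 0, 0.018], [-0.007, 0, 0, 0, 0.018], [0, 0, 0, 0, 0.018]],
])

```text
time: 16.2
tool_pos: [431.6, 48.2, 218.4]
tcp_rot: [1.375, 1.541, 1.087]
contact_force: [0.1, 0.2, -0.5]
grip_width: 23.5
```

Emit:
send_rows([
  [[0, 0, -0.006, 0, 0.018], [0, 0, -0.01, 0, 0.018], [0, 0, -0.01, 0, 0.018], [0, 0, -0.01, 0, 0.018], [0, 0, -0.006, 0, 0.018], [0, 0, 0, 0, 0.018], [0, 0, 0, 0, 0.018], [0, 0, 0, 0, 0.018]],
])

```text
time: 16.87
tool_pos: [383.8, 61.6, 215.7]
tcp_rot: [1.55, 1.543, 1.264]
contact_force: [-0.3, -0.4, -0.3]
grip_width: 23.3
```

Run:
```python
from h import *
rep()
i,K,E=cap("wrist"); crop(i,280,110,350,185,8,"w19a"); crop(i,270,260,360,360,6,"w19b")
```

```text
t 16.87 tcp [383.8  61.6 215.7] yaw -16.44 gx,gy -49.0 -72.5 F [-0.3 -0.4 -0.3] w 23.3 down [ 0.008  0.026 -1.   ]
```

View pics/w19a.png

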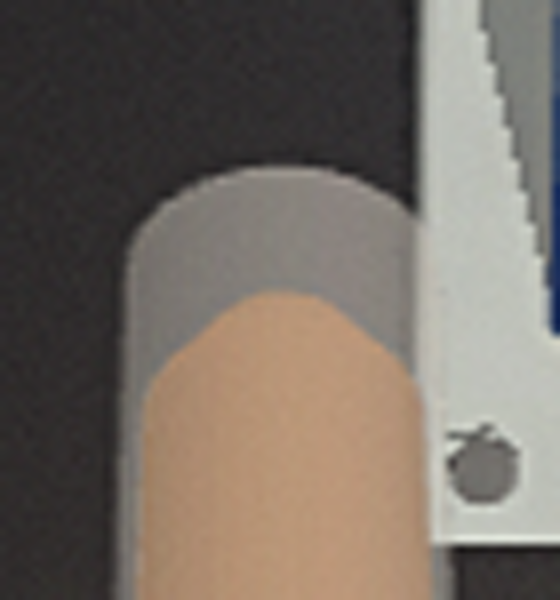

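View pics/w19b.png

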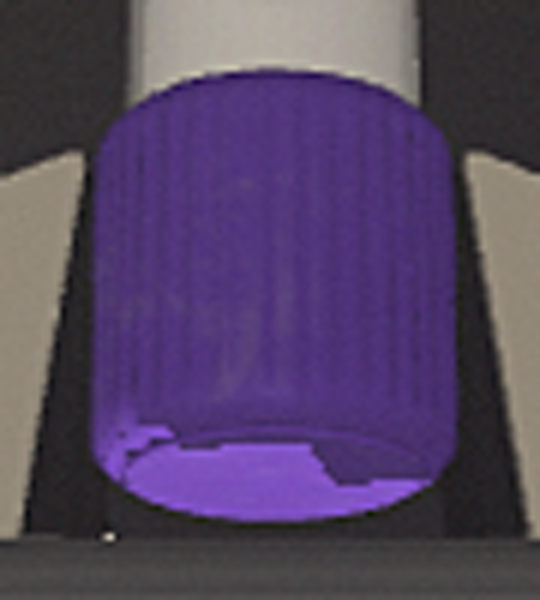

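Run:
```python
from h import *
from scipy.optimize import least_squares
o,M=st(); i,K,E=cap("wrist")
def f(p):
    r,F,m=tubepred(K,E,o,M,p[0],p[1])
    return [r[1][:,1].min()-130.6,r[2][:,1].min()-271.8,r[3][:,1].min()-331.7,r[3][:,1].max()-346.7]
s=least_squares(f,[.75,95]); print(np.degrees(s.x[0]),s.x[1],s.fun.round(1),tubepred(K,E,o,M,*s.x)[1:])
g=lambda p:np.array(f(p[:2]))-p[2]
s=least_squares(g,[.75,95,0]); print(np.degrees(s.x[0]),s.x[1:],s.fun.round(1),tubepred(K,E,o,M,*s.x[:2])[2])
r,_,_=tubepred(K,E,o,M,.78)
d,Kt,Et=cap("scene"); cv2.imwrite("pics/s19.png",d); d,_,_=cap("top"); cv2.imwrite("pics/t19.png",d)
```

```text
44.57871644932621 98.61041099883437 [-0.1  1.9 -1.2 -0.5] (array([403.58263937, 127.34911742, 164.4357104 ]), array([393.34489356,  93.05624862, 200.76233843]))
41.99992239065568 [92.42717629 14.85993095] [-0.4  0.8 -1.1  0.7] [391.71553711  87.59847421 203.88817765]
```

View pics/s19.png

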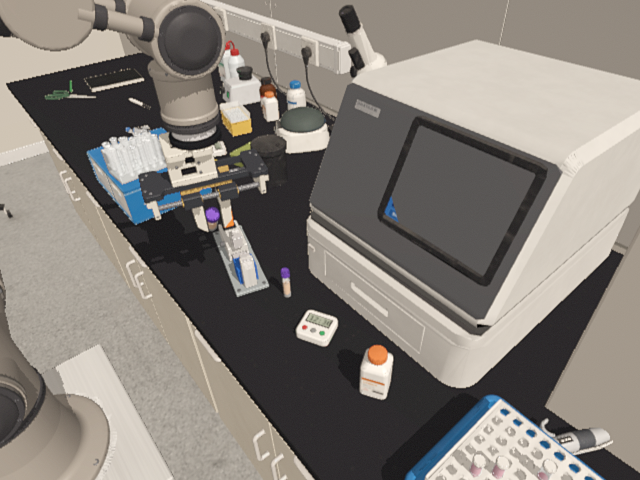

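View pics/t19.png

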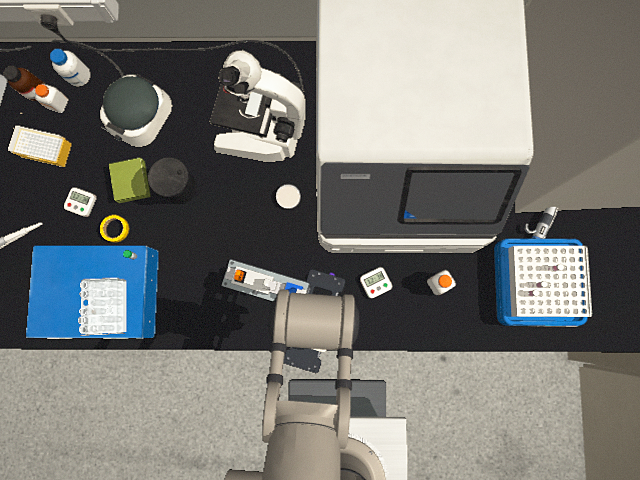

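Emit:
send_rows([
  [[0, 0, 0, 0, 0.018], [0, 0, 0, 0, 0.018], [0, 0, 0, 0, 0.018], [0, 0, 0, 0, 0.018], [0, 0, 0, 0, 0.018], [0, 0, 0, 0, 0.018]],
])

```text
time: 17.57
tool_pos: [385.0, 61.1, 215.4]
tcp_rot: [1.555, 1.543, 1.267]
contact_force: [-0.7, 0.1, 0.1]
grip_width: 23.3
```

Run:
```python
from h import *
rep(); print(monitor.get_obs()["dq"].round(4))
i,K,E=cap("wrist"); crop(i,230,80,400,400,1.85,"w20")
from plant import close_job
print(close_job())
```

```text
t 17.57 tcp [385.   61.1 215.4] yaw -16.5 gx,gy -47.7 -72.6 F [-0.7  0.1  0.1] w 23.3 down [ 0.008  0.026 -1.   ]
[ 0.      0.0039 -0.0013 -0.0012  0.0007 -0.0005]
the job is handed in; nothing more can be done
None
```

View pics/w20.png

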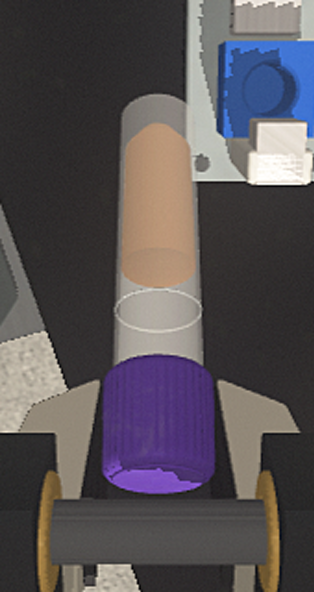

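The job is handed in at 17.6 s of the 42 s, with the tube held slanted and still in the fingers.

- **Gauge check:** I gripped the orange tab and slid the jaw shut. It pressed on the tube for about 0.9 s, with readings of 10 to 16 N along the slide. I then slid it back until the tab stood about 135 mm from the socket axis, a slide value of about 0.005.
- **Tube:** I drew the tube up out of the socket by its cap. These moves cannot tilt the tool, so I tipped the tube by leaning it against the top edge of the fixed jaw. The first tip sprang back to about 41 degrees, so I repeated it with some overshoot.
- **Last checks:** The slant fits at 44.6 degrees, or 42.0 if I allow for an offset in the camera. The middle of the tube is 201 to 204 mm above the bench. It is clear of the gauge, and joint speeds are near zero (at most 0.004 rad/s). The timer and bottle show no movement in the final pictures, nor does the only dish-like object in view.

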